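# Feed the stuck bushing to the chute's stop

## Task

On the bench two identical sloped chutes stand side by side; the steel bushing (the part with a hole right through it) has stuck part-way down one of them, a solid steel slug waits in the other. Push the bushing down its chute until it rests upright against the stop at the low end, sliding it on the chute floor without lifting it out, then let go of it. Leave the slug in the other chute where it is.

Things in the scene. Friction and masses are not known exactly. Their poses are not given: they have to be found in the camera images.
- bushing_mid (a point): Centre (half-way up, on the axis) of the bushing: a plain round steel sleeve, 46 mm diameter, 40 mm high, 28 mm bore right through, about 0.33 kg. It stands on the floor of chute_a, 110 to 190 mm uphill of the stop; z is the bore axis. Friction holds it where it is left: it does not slide by itself. A like bushing on the table is a bystander.
- chute_a: The fixed aluminium chute with the bushing: straight open-topped channel, slope 12 degrees. Origin: foot of the stop's uphill face, lane middle, on the floor's top. x runs uphill along the floor, y across, z square to the floor. Lane 56 mm wide, side walls 6 mm thick, 16 mm high; from x = -20 to 280 mm, upper end open. The other chute is alike and parallel, 150 mm away, nearer or farther.
- stop_top (a point): Middle of the top edge of the stop's uphill face. The stop is a fixed dark steel blade across the low end of chute_a's lane, 12 mm thick, 28 mm high above the floor; its uphill face is at x = 0 of chute_a. A bushing resting on it has its centre at x = 23, z = 20 mm in chute_a's frame. Same axes as chute_a.
- slug_mid (a point): Centre of the solid steel slug in the other chute: a round cylinder without a hole, 46 mm diameter, 40 mm high, 0.5 kg, standing on that chute's floor. To be left where it is.
There are look-alikes about, which are no part of the job. What is shaped like the part that bears bushing_mid but blue or purple is not meant.

How it is judged:
By the outcome, as a careful person would: the job done as asked, in the order asked, and still so for the second after the job is handed in, with the robot touching nothing.
It also fails if it takes over 29 s, if anything falls off the work surface, if the arm or the gripper's body presses on something with over 40 N, if the wrist force passes 120 N, or if a joint passes its speed limit or range.

## Robot

A 6-joint arm with a two-finger parallel gripper is mounted at the origin on the work surface. World frame = base frame: x ahead of the robot, y to its left, z up, the work surface at z = 0. Lengths are in m, angles in degrees, forces in N, time in s.
With the tool pointing down it reaches from about 0.375 to 0.9 m from the base axis. Payload 3.1 kg.
Tool frame: the origin (TCP) lies midway between the tips of the shut fingers; the grasp point (between the pads) lies 19 mm behind it; z points along the fingers, y is the direction in which the jaws open and shut (so a half turn about z gives the same grasp; the last joint's range is limited). The gripper opens to 87 mm and grips with 3 to 60 N. Pads are 19 mm wide; open, the fingers measure 117 mm over their backs; the gripper's body (75 mm by 190 mm) begins 51 mm behind the grasp point.
Start: joints at [54.001, 30.224, 82.088, -0, 67.689, -10.227], TCP at [0.272, 0.563, 0.186] pointing down, gripper open.
Joint ranges: [-176.69, 176.69], [-43.24, 126.21], [12.49, 139.97], [-82, 262], [0, 151.66], [-163.58, 163.58]. Speed limits (degrees/s): [159.86, 159.86, 180, 180, 180, 180].

## Interface

Orientations are given as a 3x3 rotation matrix whose columns are the frame's x, y, z axes.
In Python, from rig import status, vision, bot, models gives the robot as it stands.
- The arm moves only by the tool send_rows, never from a script. Its argument "moves" is a list of rows, each a list of 7 numbers: the shift along the tool's x, y, z in units of 25 mm (1.0 is 25 mm), then the turn, a rotation vector about the tool's x, y, z in units of 10 degrees (1.0 is 10 degrees), then the closure, from -1 (fully open) to 1 (shut), so that 0 is half open. In form: [[dx, dy, dz, rx, ry, rz, hand], ...]. A call has 1 to 12 rows; each row shifts and turns the commanded pose from where the row before left it, along the tool's axes as they then stand; what a row does not reach is not made up. A row lasts 1/8 s, in which the tool goes at most 62.5 mm and 10.7 degrees, less where a joint would pass 70% of its speed; a pose out of reach is approached as far as the arm can. A call is refused whole if a number of a shift passes 1 or a number of a turn 1, either way. A call with a gripper value outside its range is refused whole. The fingers move at their own pace and stop on an object; the grip force is fixed at half the most. Time passes only in rows, so rows that do not move let the fingers close. It gives the time, the measured TCP pose, the force and the opening at its end, in the units of the state.
- status.read_state(): the state, without advancing time (a new reading comes with each control period).
- vision.capture(name): name is "scene" or "top"; returns a dict with "img" (420x560x3 uint8, red, green, blue), "depth" (420x560 float32, m along the optical axis (not along the pixel's ray), 0 where there is no reading), "fx", "fy", "cx", "cy" (pixels), "pose" (4x4, takes a point from camera to world coordinates). Camera axes: x right, y up, looking along -z (the intrinsics and any distortion apply to the point x, -y, -z); pixel columns grow to the right and rows downward; lengths in m; the calibration is good to about 2 mm. A picture is of the moment at which its call begins.
- bot.hand_in(): hands the job in, once; it reports no verdict.
Trained networks look in the newest picture that a camera, given by its name, has taken for a name from the list of things; names that differ only in an ending like _2 or _b are one class to them, and where a whole thing is asked for, a point or a joint stands for the part that bears it (a point fixed in the world has none). Each returns a list of dicts, best first, with "confidence" (0 to 1); they miss things now and then, are a little off and sometimes report something else, mostly with a low value. They report only what shows in the picture. A call takes as long as a camera call. They do not tell look-alikes from the thing itself.
- models.masks_of(camera, name): "mask" (420x560 bool, what is visible of it) and "extent" ([left, top, right, bottom] in pixels, round what is visible of it).
- models.landmark_of(camera, name): "point" ([column, row] in pixels: a listed point, or the origin of a listed thing).
The state is a dict: "time_s": time; "joint_positions": joint angles; "qvel": joint speeds; "tau": joint torques, N m; "position": TCP position; "tcp_rot": TCP orientation; "force": force on the tool from outside, world axes, zero at the start; "moment": the same for the moment, N m; "opening": opening from 0.0 (shut) to 1.0 (fully open).
Only numpy, scipy, OpenCV 4.12 (cv2) and the standard library are available. Lean on these libraries where they do the work, as an engineer would, in place of code of your own. Each camera call takes 0.05 s, during which the arm holds its last target.

## Working session

There is one attempt and no reset: what is moved stays moved. The work goes in short steps, Python scripts to look and compute and a tool call to move; the robot and the scene stay as the last step left them, time stands still between calls to the robot, and variables do not carry over. Pictures are saved under pics/ and viewed, and the job is handed in when it is done.

Besides the shell and the picture viewer there is one more tool, called after "Call:" as name([rows], argument=value, ...), one row to a line, values as JSON. send_rows: Moves the arm, as the interface text tells. Its arguments: {"type":"object","properties":{"moves":{"type":"array"}},"required":["moves"]}

```bash
mkdir -p pics
cat > h.py <<'E'
import numpy as np,cv2,pickle
def save(c,n,crop=None,s=1):
    im=c["img"][:,:,::-1].copy()
    if crop: l,t,r,b=crop; im=im[t:b,l:r]
    if s!=1: im=cv2.resize(im,None,fx=s,fy=s,interpolation=cv2.INTER_CUBIC)
    cv2.imwrite("pics/"+n,im)
def cloud(c):
    d=c["depth"];v,u=np.indices(d.shape)
    x=(u-c["cx"])/c["fx"]*d;y=-(v-c["cy"])/c["fy"]*d
    P=np.stack([x,y,-d],-1)@c["pose"][:3,:3].T+c["pose"][:3,3]
    P[d==0]=np.nan
    return P
E
python3 - <<'E'
from h import *
from rig import status,vision,bot,models
C={}
for n in("scene","top"):
    c=vision.capture(n);C[n]=c;save(c,n+"1.png")
    print(n,{k:(np.round(v,3).tolist() if k=="pose" else v) for k,v in c.items() if k not in("img","depth")})
    for t in("bushing_mid","stop_top","slug_mid","chute_a"):
        print(t,[(round(m["confidence"],2),np.round(m["point"])) for m in models.landmark_of(n,t)])
        print('  mask',[(round(m["confidence"],2),m["extent"]) for m in models.masks_of(n,t)])
pickle.dump(C,open("c1.pkl","wb"))
print(status.read_state())
E
```

```text
scene {'fx': 453.9821278556979, 'fy': 453.9821278556979, 'cx': 274.3284857099487, 'cy': 210.56186991221492, 'pose': [[0.782, -0.497, 0.375, 0.804], [0.623, 0.621, -0.476, -0.393], [0.003, 0.606, 0.795, 0.693], [0.0, 0.0, 0.0, 1.0]]}
bushing_mid [(0.78, array([190., 211.])), (0.69, array([252., 211.])), (0.56, array([230., 174.]))]
  mask [(0.89, [177.8, 199.8, 205.6, 230.2]), (0.87, [216.1, 158.2, 239.3, 191.0]), (0.82, [233.1, 192.7, 264.3, 228.3])]
stop_top [(0.92, array([189., 263.]))]
  mask [(0.65, [172.3, 137.8, 322.9, 294.8])]
slug_mid [(0.69, array([349., 225.]))]
  mask [(0.79, [334.6, 205.7, 364.4, 243.4])]
chute_a [(0.73, array([197., 269.]))]
  mask [(0.7, [168.7, 140.8, 319.3, 299.3])]
top {'fx': 503.11312381254464, 'fy': 503.11312381254464, 'cx': 275.8658941990304, 'cy': 206.46301120090192, 'pose': [[-0.007, 0.992, -0.126, 0.411], [-1.0, -0.004, 0.022, -0.017], [0.021, 0.126, 0.992, 0.913], [0.0, 0.0, 0.0, 1.0]]}
bushing_mid [(0.96, array([291., 222.])), (0.74, array([310., 297.])), (0.67, array([243., 301.]))]
  mask [(0.84, [276.6, 206.8, 306.6, 238.8]), (0.77, [230.3
[... 385 characters left out ...]
9e+01,  8.20848494e+01, -3.35510761e-04,
        6.76894562e+01, -1.02297692e+01]), 'qvel': array([0.03315198, 0.02411783, 0.00775322, 0.00883828, 0.00346445,
       0.07286029]), 'tau': array([-8.52340891e-04, -4.40005016e+01, -1.76985240e+01,  6.33016205e-02,
        5.03375055e-02, -3.46076533e-06]), 'position': array([0.2717015 , 0.56286145, 0.18608921]), 'tcp_rot': array([[-9.00568633e-01,  4.34713854e-01,  5.06733191e-05],
       [ 4.34713856e-01,  9.00568631e-01,  6.05362553e-05],
       [-1.93188528e-05,  7.65454466e-05, -9.99999997e-01]]), 'force': array([-0.24305463, -0.32050638, -1.27437899]), 'moment': array([-0.03065594, -0.0249099 ,  0.01134193]), 'opening': 0.9992901856537467}
```

View pics/scene1.png

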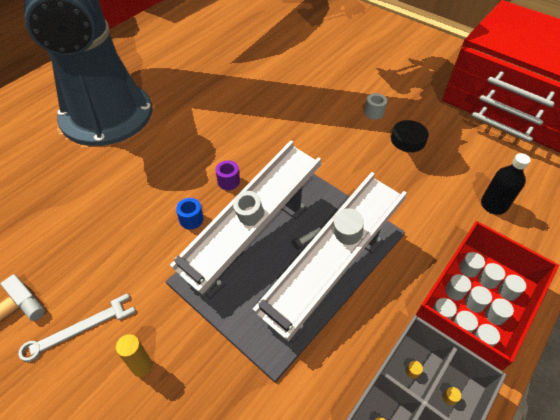

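View pics/top1.png

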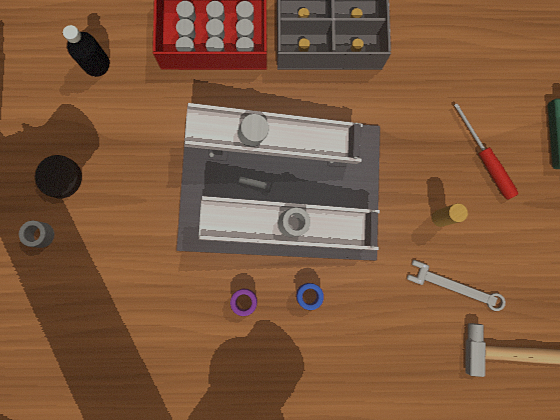

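Run:
```python
from h import *
C=pickle.load(open("c1.pkl","rb"))
save(C["top"],"topcrop.png",(190,90,400,330),2.4)
save(C["scene"],"scenecrop.png",(160,120,440,310),2.8)
P=cloud(C["top"])
for u in(205,230,260,330,350,365,374): print(u,np.round(P[190:262:3,u],3)[:, :].tolist())
```

```text
205 [[0.557, 0.091, 0.008], [0.551, 0.091, 0.01], [0.528, 0.077, 0.13], [0.523, 0.077, 0.129], [0.52, 0.079, 0.112], [0.515, 0.078, 0.113], [0.511, 0.078, 0.112], [0.506, 0.078, 0.115], [0.501, 0.078, 0.113], [0.496, 0.078, 0.114], [0.491, 0.078, 0.114], [0.487, 0.078, 0.111], [0.482, 0.078, 0.11], [0.477, 0.078, 0.111], [0.473, 0.078, 0.109], [0.468, 0.078, 0.112], [0.462, 0.076, 0.128], [0.464, 0.09, 0.007], [0.459, 0.09, 0.008], [0.453, 0.09, 0.009], [0.448, 0.09, 0.008], [0.443, 0.091, 0.0], [0.438, 0.091, 0.0], [0.432, 0.091, 0.002]]
230 [[0.556, 0.046, 0.009], [0.551, 0.046, 0.01], [0.545, 0.046, 0.011], [0.524, 0.038, 0.12], [0.52, 0.038, 0.114], [0.517, 0.039, 0.104], [0.512, 0.039, 0.103], [0.507, 0.039, 0.104], [0.502, 0.039, 0.105], [0.497, 0.039, 0.102], [0.492, 0.039, 0.103], [0.487, 0.039, 0.103], [0.483, 0.039, 0.103], [0.478, 0.039, 0.104], [0.473, 0.039, 0.104], [0.468, 0.039, 0.105], [0.462, 0.038, 0.118], [0.458, 0.039, 0.106], [0.458, 0.045, 0.008], [0.453, 0.045, 0.013], [0.448, 0.045, 0.011], [0.442, 0.045, 0.007], [0.437, 0.045, 0.006], [0.432, 0.046, 0.002]]
2
[... 2154 characters left out ...]
0.187, 0.063], [0.449, -0.184, 0.074], [0.446, -0.197, 0.008], [0.441, -0.196, 0.012], [0.436, -0.197, 0.01], [0.43, -0.196, 0.011]]
374 [[0.555, -0.216, 0.013], [0.55, -0.216, 0.01], [0.544, -0.216, 0.01], [0.539, -0.216, 0.011], [0.533, -0.216, 0.009], [0.528, -0.216, 0.01], [0.522, -0.215, 0.01], [0.509, -0.2, 0.08], [0.503, -0.199, 0.082], [0.498, -0.199, 0.084], [0.493, -0.199, 0.083], [0.488, -0.198, 0.084], [0.483, -0.199, 0.082], [0.478, -0.199, 0.081], [0.473, -0.199, 0.081], [0.468, -0.199, 0.08], [0.463, -0.198, 0.083], [0.458, -0.198, 0.08], [0.453, -0.198, 0.081], [0.449, -0.2, 0.073], [0.446, -0.214, 0.008], [0.441, -0.213, 0.012], [0.435, -0.213, 0.008], [0.43, -0.212, 0.011]]
```

View pics/topcrop.png

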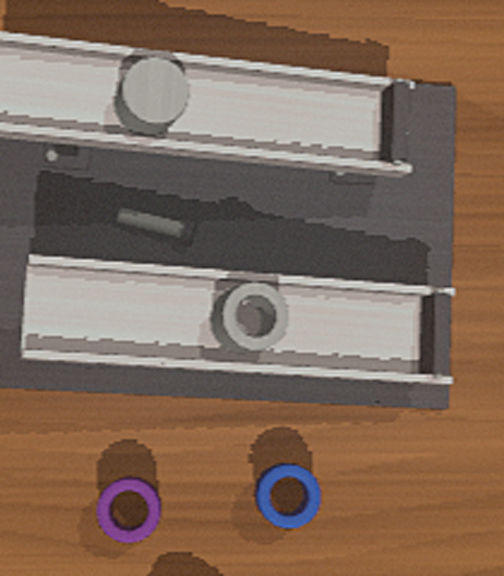

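View pics/scenecrop.png

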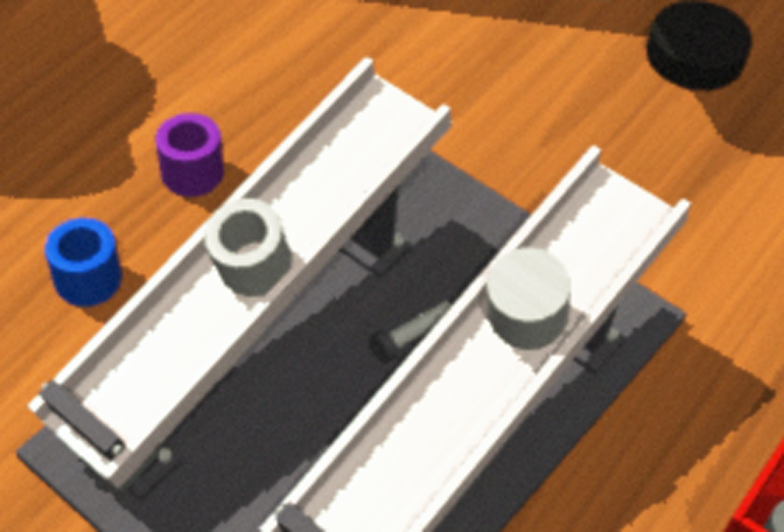

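```bash
cat > fit.py <<'E'
from h import *
from scipy.optimize import least_squares
# chute fit: floor plane + walls
def fit(c):
    P=cloud(c).reshape(-1,3); P=P[np.isfinite(P).all(1)]
    # region between
    s=(P[:,0]>.43)&(P[:,0]<.54)&(P[:,1]>-.2)&(P[:,1]<.085)&(P[:,2]>.04)
    Q=P[s]
    zf=.0697+(Q[:,1]+.127)*np.tan(np.radians(12))
    f=np.abs(Q[:,2]-zf)<.006
    F=Q[f&(Q[:,1]>-.17)]
    A=np.c_[F[:,:2],np.ones(len(F))];co=np.linalg.lstsq(A,F[:,2],rcond=None)[0]
    n=np.array([-co[0],-co[1],1]);n/=np.linalg.norm(n)
    return Q,co,n
if __name__=="__main__":
    C=pickle.load(open("c1.pkl","rb"))
    Q,co,n=fit(C["top"]);print(co,n,np.degrees(np.arccos(n[2])))
    h=(Q[:,2]-Q[:,:2]@co[:2]-co[2])*n[2]
    # wall points h~.016 , avoid bushing
    w=Q[(np.abs(h-.016)<.003)]
    ys=np.arange(-.18,.08,.02)
    L=[];R=[]
    for y in ys:
        m=np.abs(w[:,1]-y)<.01
        x=np.sort(w[m,0]); xm=np.mean([x.min(),x.max()]); print(round(y,2),np.round([x.min(),x.max(),xm],4))
        L.append(xm)
    print(np.polyfit(ys,L,1))
    u=n*0
    b=Q[np.abs(h-.040)<.003]; print("bushtop",len(b),b.mean(0),np.median(b,0),b.min(0),b.max(0))
    st=Q[(np.abs(h-.028)<.003)&(Q[:,1]<-.15)];print("stop",len(st),st.min(0),st.max(0),st.mean(0))
E
python3 fit.py
```

```text
[0.01430144 0.21118191 0.0885418 ] [-0.01399144 -0.20660444  0.97832451] 11.95115002113977
-0.18 [0.4455 0.5144 0.4799]
-0.16 [0.447  0.5155 0.4813]
-0.14 [0.4486 0.5168 0.4827]
-0.12 [0.4501 0.5169 0.4835]
-0.1 [0.4502 0.518  0.4841]
-0.08 [0.4516 0.5194 0.4855]
-0.06 [0.4531 0.5203 0.4867]
-0.04 [0.4532 0.5215 0.4874]
-0.02 [0.4546 0.5228 0.4887]
-0.0 [0.456  0.5235 0.4898]
0.02 [0.4574 0.5249 0.4911]
0.04 [0.4588 0.5258 0.4923]
0.06 [0.459  0.5269 0.4929]
[0.054123  0.4898522]
bushtop 384 [ 0.48752425 -0.06622411  0.12217032] [ 0.48699605 -0.06626269  0.12233522] [ 0.46596093 -0.0874161   0.11521909] [ 0.51081079 -0.04413889  0.1284429 ]
stop 172 [ 0.44838299 -0.1999896   0.0794769 ] [ 0.50854276 -0.19071259  0.08501796] [ 0.47620448 -0.19575459  0.08245621]
```

The steel bushing with the bore is in the near chute, at top (295,222) and scene (248,207). The crop shows its open hole. These are not meant:
- the solid slug in the far chute, at top (254,128)
- the purple and blue rings, at top (243,301) and (310,297)
- the grey bystander bushing on the table, at top (35,234)

The stop is the dark blade at the right end of the near chute, at top (372,228).

Plan: shut the fingers and put the tips in the lane uphill of the bushing, with the tool square to the floor. Then push it down to the stop.

```bash
cat > plan.py <<'E'
from h import *
from scipy.spatial.transform import Rotation as R
s,co=np.sin(np.radians(12)),np.cos(np.radians(12))
u=np.array([.0541,1,0]);u/=np.linalg.norm(u)
X=u*co+np.array([0,0,s]);Z=-u*s+np.array([0,0,co]);Y=np.cross(Z,X)
# origin: stop top edge y~-.190 -> foot
yt=-.190;fy=yt+.028*-Z[1]
O=np.array([.48985+.0541*fy,fy,0]);O[2]=0.0885418+0.01430144*O[0]+0.21118191*fy
RC=np.c_[X,Y,Z]
def toC(p): return RC.T@(np.asarray(p)-O)
def toW(p): return O+RC@np.asarray(p)
RT=np.c_[X,-Y,-Z]  # tool: x uphill, y = -Yc, z into floor
def greedy(p,Rt,tp,tR,smax=1.0,tmax=1.0,dec=2):
    rows=[]
    for _ in range(60):
        d=Rt.T@(tp-p)/.025; w=R.from_matrix(Rt.T@tR).as_rotvec(degrees=True)/10
        if np.abs(d).max()<.02 and np.abs(w).max()<.02: break
        d=np.round(d*min(1,smax/max(np.abs(d).max(),1e-9)),dec); w=np.round(w*min(1,tmax/max(np.linalg.norm(w),1e-9)),dec)
        p=p+Rt@d*.025; Rt=Rt@R.from_rotvec(w*10,degrees=True).as_matrix(); rows.append((*d,*w))
    return rows,p,Rt
E
python3 - <<'E'
from plan import *
from rig import status
print("O",O,"bush",toC([0.4875,-.0662,.1222]))
S=status.read_state();p,Rt=S["position"],S["tcp_rot"]
print(np.linalg.det(RT),Rt.T@RT[:,1])
b=toC([0.4875,-.0662,.1222])
for wp in([b[0]+.055,0,.075],):
    rows,p,Rt=greedy(p,Rt,toW(wp),RT,dec=2)
    print(toW(wp));[print([round(float(v),2) for v in r]) for r in rows]
E
```

```text
O [ 0.47988548 -0.18418697  0.0565079 ] bush [ 0.12930067 -0.00122962  0.039676  ]
1.0000000000000002 [-9.22737301e-01  3.85429463e-01  4.73290966e-05]
[ 0.48878166 -0.01974756  0.16818723]
[-1.0, -0.96, 0.04, -0.1, 0.16, 0.98]
[-1.0, -0.67, -0.0, -0.1, 0.15, 0.98]
[-1.0, -0.45, -0.04, -0.1, 0.16, 0.98]
[-1.0, -0.26, -0.07, -0.11, 0.15, 0.98]
[-1.0, -0.08, -0.1, -0.1, 0.16, 0.98]
[-1.0, 0.09, -0.13, -0.11, 0.15, 0.98]
[-1.0, 0.28, -0.15, -0.09, 0.13, 0.83]
[-1.0, 0.44, -0.18, 0.0, 0.0, -0.0]
[-1.0, 0.44, -0.18, 0.0, 0.0, -0.0]
[-1.0, 0.44, -0.18, 0.0, 0.0, -0.0]
[-1.0, 0.44, -0.18, 0.0, 0.0, -0.0]
[-1.0, 0.44, -0.18, 0.0, 0.0, -0.0]
[-1.0, 0.44, -0.18, 0.0, 0.0, -0.0]
[-1.0, 0.45, -0.18, 0.0, 0.0, -0.0]
[-1.0, 0.44, -0.18, 0.0, 0.0, -0.0]
[-1.0, 0.45, -0.18, 0.0, 0.0, -0.0]
[-1.0, 0.44, -0.18, 0.0, 0.0, -0.0]
[-1.0, 0.45, -0.18, 0.0, 0.0, -0.0]
[-1.0, 0.44, -0.18, 0.0, 0.0, -0.0]
[-1.0, 0.45, -0.18, 0.0, 0.0, -0.0]
[-1.0, 0.44, -0.17, 0.0, 0.0, -0.0]
[-1.0, 0.45, -0.18, 0.0, 0.0, -0.0]
[-0.42, 0.18, -0.07, 0.0, 0.0, -0.0]
```

Call:
send_rows([
  [-1, -0.96, 0, -0.1, 0.16, 0.98, 1],
  [-1, -0.67, 0, -0.1, 0.15, 0.98, 1],
  [-1, -0.45, -0.05, -0.1, 0.16, 0.98, 1],
  [-1, -0.26, -0.1, -0.11, 0.15, 0.98, 1],
  [-1, -0.08, -0.1, -0.1, 0.16, 0.98, 1],
  [-1, 0.1, -0.15, -0.11, 0.15, 0.98, 1],
  [-1, 0.3, -0.2, -0.09, 0.13, 0.83, 1],
  [-1, 0.45, -0.2, 0, 0, 0, 1],
  [-1, 0.45, -0.2, 0, 0, 0, 1],
  [-1, 0.45, -0.2, 0, 0, 0, 1],
  [-1, 0.45, -0.2, 0, 0, 0, 1],
  [-1, 0.45, -0.2, 0, 0, 0, 1],
])

```text
time_s: 2.4
position: [0.3901, 0.2488, 0.1831]
tcp_rot: [[0.053, 0.998, 0.013], [0.977, -0.055, 0.207], [0.208, 0.001, -0.978]]
force: [-0.6, 0.8, 0.2]
opening: 0.007
```

Call:
send_rows([
  [-1, 0.45, -0.2, 0, 0, 0, 1],
  [-1, 0.45, -0.2, 0, 0, 0, 1],
  [-1, 0.45, -0.2, 0, 0, 0, 1],
  [-1, 0.45, -0.2, 0, 0, 0, 1],
  [-1, 0.45, -0.2, 0, 0, 0, 1],
  [-1, 0.45, -0.2, 0, 0, 0, 1],
  [-1, 0.45, -0.2, 0, 0, 0, 1],
  [-0.8, 0.4, -0.1, 0, 0, 0, 1],
  [0, 0, 0, 0, 0, 0, 1],
])

```text
time_s: 3.52
position: [0.4684, 0.0453, 0.1792]
tcp_rot: [[0.056, 0.998, 0.014], [0.977, -0.057, 0.207], [0.207, 0.002, -0.978]]
force: [0.0, 0.7, -0.0]
opening: 0.007
```

Run:
```python
from plan import *
from rig import status
S=status.read_state();p,Rt=S["position"],S["tcp_rot"]
print(S["time_s"],p,toC(p),R.from_matrix(Rt.T@RT).as_rotvec(degrees=True),S["opening"],S["force"])
for wp in([.185,0,.075],[.185,0,.009]):
    rows,p,Rt=greedy(p,Rt,toW(wp),RT,dec=2)
    [print([round(float(v),2) for v in r]) for r in rows]
```

```text
3.525 [0.468354   0.04533641 0.17920904] [0.24908159 0.02391373 0.07249844] [ 0.13509066  0.04689625 -0.16426864] 0.006725168338295842 [ 0.01944182  0.70593841 -0.02954871]
[-1.0, 0.38, -0.04, 0.01, 0.0, -0.02]
[-1.0, 0.37, -0.04, 0.0, 0.0, 0.0]
[-0.56, 0.21, -0.02, 0.0, 0.0, 0.0]
[-0.0, -0.0, 1.0, 0.0, 0.0, 0.0]
[-0.0, -0.0, 1.0, 0.0, 0.0, 0.0]
[-0.0, -0.0, 0.64, 0.0, 0.0, 0.0]
```

Call:
send_rows([
  [-1, 0.38, -0.05, 0, 0, 0, 1],
  [-1, 0.38, -0.05, 0, 0, 0, 1],
  [-0.56, 0.2, 0, 0, 0, 0, 1],
  [0, 0, 0.8, 0, 0, 0, 1],
  [0, 0, 0.8, 0, 0, 0, 1],
  [0, 0, 0.5, 0, 0, 0, 1],
  [0, 0, 0, 0, 0, 0, 1],
])

```text
time_s: 4.4
position: [0.4875, -0.006, 0.1163]
tcp_rot: [[0.053, 0.999, 0.01], [0.977, -0.054, 0.208], [0.208, -0.002, -0.978]]
force: [1.2, 0.0, -0.5]
opening: 0.005
```

Run:
```python
from plan import *
from rig import status,vision
S=status.read_state();p,Rt=S["position"],S["tcp_rot"]
print(S["time_s"],toC(p),R.from_matrix(Rt.T@RT).as_rotvec(degrees=True),S["force"])
c=vision.capture("scene");save(c,"s2.png",(160,60,440,310),2.4)
```

```text
4.4 [0.18687812 0.00200755 0.02144143] [-0.08807466 -0.02279884 -0.02128387] [ 1.2087635   0.02020413 -0.46459748]
```

View pics/s2.png

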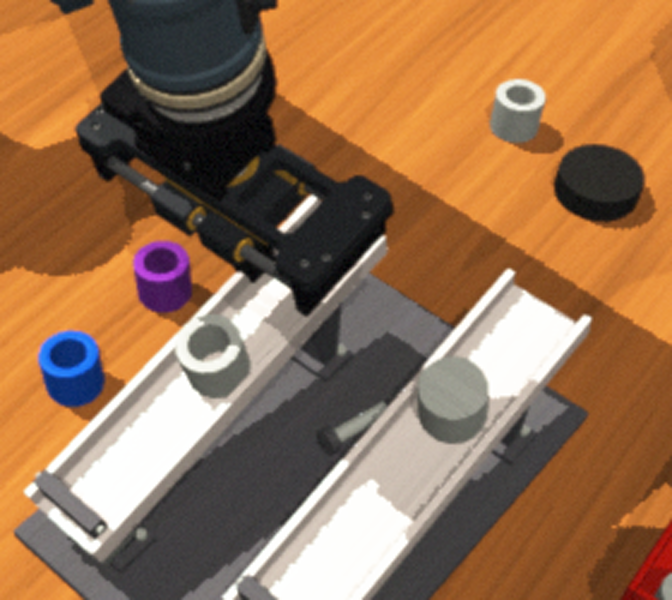

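The fingers hang in the lane uphill of the bushing, which is at about crop (213,355). The gripper body is clear of the walls and the slug. Next I lower the last bit and start pushing.

Call:
send_rows([
  [0, 0.1, 0.3, 0, 0, 0, 1],
  [0, 0, 0.15, 0, 0, 0, 1],
  [-0.4, 0, 0, 0, 0, 0, 1],
  [-0.4, 0, 0, 0, 0, 0, 1],
  [-0.2, 0, 0, 0, 0, 0, 1],
  [-0.2, 0, 0, 0, 0, 0, 1],
  [-0.2, 0, 0, 0, 0, 0, 1],
  [-0.2, 0, 0, 0, 0, 0, 1],
])

```text
time_s: 5.45
position: [0.4889, -0.0441, 0.0976]
tcp_rot: [[0.054, 0.998, 0.012], [0.977, -0.055, 0.207], [0.207, 0.001, -0.978]]
force: [-1.1, 1.2, -0.5]
opening: 0.004
```

Run:
```python
from plan import *
from rig import status,vision
S=status.read_state();p,Rt=S["position"],S["tcp_rot"]
print(S["time_s"],toC(p),R.from_matrix(Rt.T@RT).as_rotvec(degrees=True),RC.T@S["force"])
c=vision.capture("scene");save(c,"s3.png",(160,60,440,310),2.4)
```

```text
5.45 [ 0.14585476 -0.00141898  0.01099754] [ 0.04789239  0.0298874  -0.03910359] [ 0.96373854  1.20295037 -0.69873531]
```

View pics/s3.png

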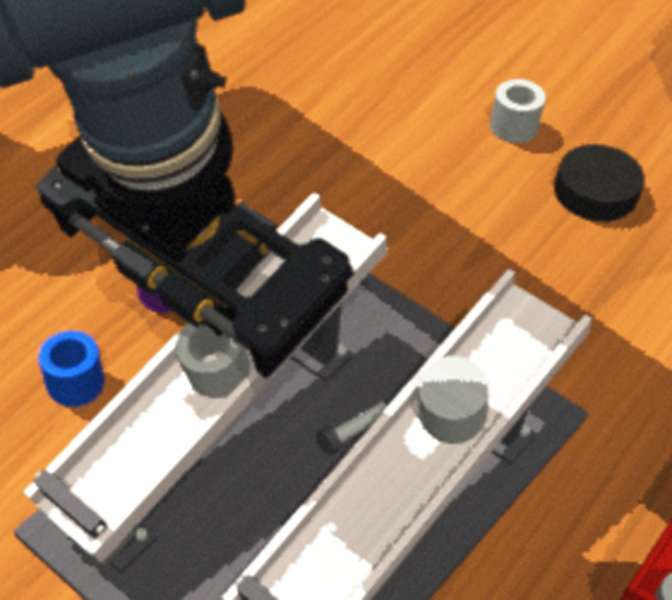

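The bushing looks barely moved, so I'll measure before pushing further.

```bash
cat > m.py <<'E'
from plan import *
from rig import status,vision
import sys
for n in("scene","top"):
    c=vision.capture(n);P=cloud(c).reshape(-1,3);Q=(P-O)@RC
    col=c["img"].reshape(-1,3).astype(int)
    g=(np.abs(Q[:,1])<.03)&(Q[:,0]>.005)&(Q[:,0]<.25)
    m=g&(np.abs(Q[:,2]-.040)<.003)&(col.min(1)>70)
    q=Q[m]
    if len(q)>20: print(n,len(q),"x",q[:,0].min(),q[:,0].max(),"y",q[:,1].min(),q[:,1].max(),"med",np.median(q,0))
    save(c,sys.argv[1]+n+".png",(190,110,400,270) if n=="top" else (160,60,440,310),2.6)
S=status.read_state();print(S["time_s"],toC(S["position"]),RC.T@S["force"])
E
python3 m.py a
python3 - <<'E'
from plan import *
C=pickle.load(open("c1.pkl","rb"))
for n in C:
    c=C[n];P=cloud(c).reshape(-1,3);Q=(P-O)@RC
    q=Q[(np.abs(Q[:,1])<.03)&(Q[:,0]>.005)&(Q[:,0]<.25)&(np.abs(Q[:,2]-.040)<.003)];print(n,len(q),q.min(0),q.max(0),np.median(q,0))
E
```

```text
scene 225 x 0.10630402726069739 0.14049072783818006 y -0.02533591079735825 0.01960933763429437 med [ 0.11940042 -0.00736771  0.0392467 ]
5.6 [ 0.14594907 -0.00145338  0.01100471] [ 0.75501584  0.35657101 -0.2630967 ]
scene 344 [ 0.10686166 -0.02604992  0.03703591] [0.15122243 0.01989136 0.04195074] [ 0.1285421  -0.00355067  0.03911438]
top 380 [ 0.10748311 -0.0245393   0.03701579] [0.15172115 0.02034761 0.04278271] [ 0.1295721  -0.00093546  0.03970357]
```

View pics/atop.png

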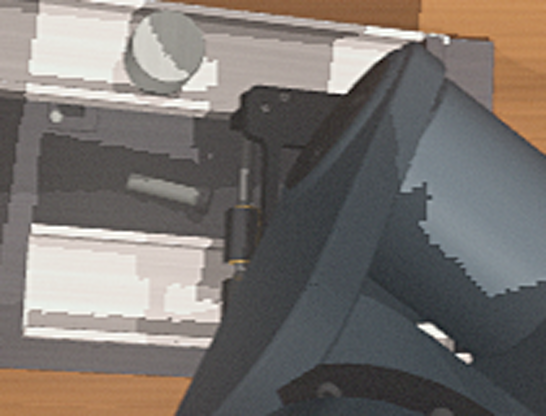

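Run:
```python
from plan import *
from rig import status,vision
c=vision.capture("scene");S=status.read_state();p,Rt=S["position"],S["tcp_rot"]
im=c["img"][:,:,::-1].copy();l,t,r,b=170,110,300,230;k=5
im=cv2.resize(im[t:b,l:r],None,fx=k,fy=k,interpolation=cv2.INTER_CUBIC)
def pj(w):
    q=c["pose"][:3,:3].T@(w-c["pose"][:3,3]);return (int(((c["fx"]*q[0]/-q[2]+c["cx"])-l)*k),int(((c["fy"]*q[1]/q[2]+c["cy"])-t)*k))
cv2.circle(im,pj(p),5,(0,0,255),-1)
for a,col in((0,(0,0,255)),(1,(0,255,0)),(2,(255,0,0))): cv2.line(im,pj(p),pj(p-Rt[:,a]*.03),col,2)
for x in np.arange(0,.29,.02): cv2.circle(im,pj(toW([x,0,0])),3,(255,0,255),-1)
a=np.linspace(0,6.28,40)
for z in(0,.04):
  cv2.polylines(im,[np.array([pj(toW([.129+.023*np.cos(i),-.001+.023*np.sin(i),z])) for i in a])],True,(0,255,255),1)
cv2.imwrite("pics/proj.png",im);print(S["time_s"],pj(p))
```

```text
5.65 (429, 465)
```

View pics/proj.png

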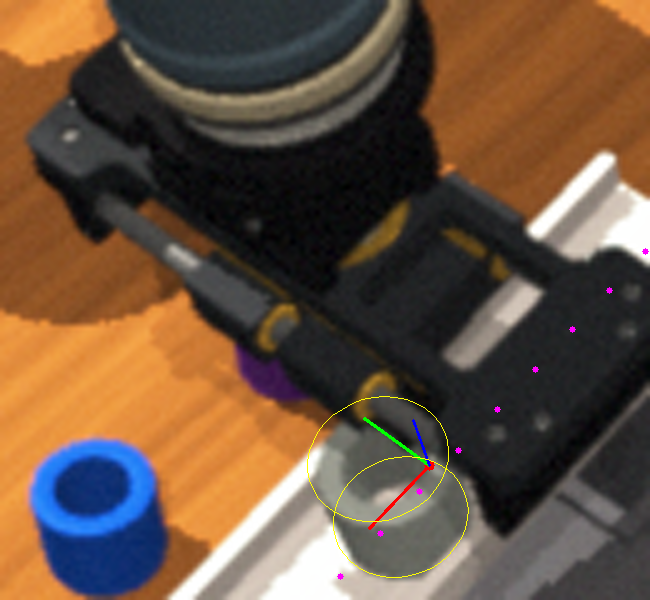

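Run:
```python
from plan import *
from rig import vision,models
c=vision.capture("scene");a=pickle.load(open("c1.pkl","rb"))["scene"]
f=lambda c:cv2.resize(c["img"][170:240,215:285,::-1],None,fx=5.5,fy=5.5,interpolation=cv2.INTER_CUBIC)
cv2.imwrite("pics/cmp.png",np.hstack([f(a),f(c)]))
print([(m["confidence"],m["extent"]) for m in models.masks_of("scene","bushing_mid")])
```

```text
[(0.68, [235.9, 198.7, 264.2, 226.8]), (0.56, [178.8, 197.3, 204.7, 230.7])]
```

View pics/cmp.png

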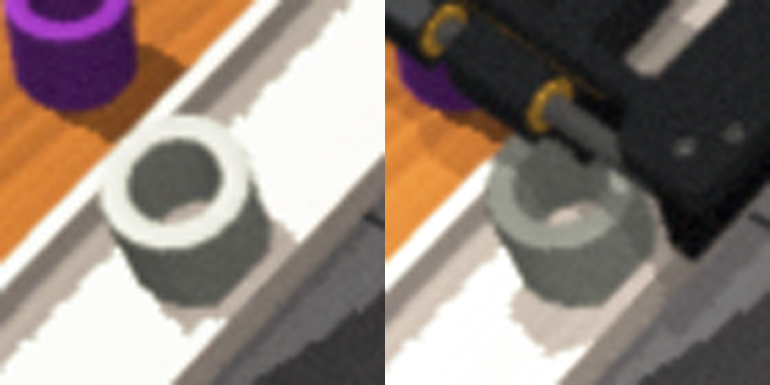

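Run:
```python
from plan import *
from rig import status,vision
c=vision.capture("scene");S=status.read_state();p,Rt=S["position"],S["tcp_rot"]
P=cloud(c);T=(P-p)@Rt
# height map in tool coordinates: dark pts
im=c["img"];l,t,r,b=160,100,310,240;k=5
out=cv2.resize(im[t:b,l:r,::-1],None,fx=k,fy=k,interpolation=cv2.INTER_CUBIC)
def pj(w):
    q=c["pose"][:3,:3].T@(w-c["pose"][:3,3]);return (int(((c["fx"]*q[0]/-q[2]+c["cx"])-l)*k),int(((c["fy"]*q[1]/q[2]+c["cy"])-t)*k))
def box(x0,x1,y0,y1,z0,z1,col):
    for z in(z0,z1): cv2.polylines(out,[np.array([pj(p+Rt@np.array(v)) for v in((x0,y0,z),(x1,y0,z),(x1,y1,z),(x0,y1,z))])],True,col,1)
box(-.0375,.0375,-.095,.095,-.07,-.1,(0,255,0))
box(-.0095,.0095,-.015,.015,0,-.07,(0,0,255))
cv2.imwrite("pics/box.png",out)
for row in range(170,226,3):
    print(row,[(u,*np.round(T[row,u]*1000).astype(int).tolist()) for u in range(225,285,6) if T[row,u,2]<-.03 or 1][:10])
```

```text
170 [(225, -26, -6, -128), (231, -26, 9, -141), (237, -24, 21, -149), (243, -16, 23, -141), (249, -8, 24, -132), (255, -2, 30, -130), (261, 6, 33, -123), (267, 16, 33, -110), (273, 71, -26, 12), (279, 10, 68, -149)]
173 [(225, -29, -5, -125), (231, -26, 6, -131), (237, -26, 22, -145), (243, -22, 31, -149), (249, -10, 26, -129), (255, -5, 32, -128), (261, 5, 33, -116), (267, 58, -28, 7), (273, 66, -21, 10), (279, 6, 71, -150)]
176 [(225, -9223372036854775808, -9223372036854775808, -9223372036854775808), (231, -28, 7, -126), (237, -24, 15, -128), (243, -25, 34, -148), (249, -9223372036854775808, -9223372036854775808, -9223372036854775808), (255, -6, 32, -121), (261, 3, 33, -111), (267, 55, -26, 11), (273, -2, 67, -149), (279, 4, 72, -146)]
179 [(225, -37, 5, -128), (231, -33, 12, -129), (237, -28, 20, -130), (243, -26, 32, -140), (249, -24, 44, -149), (255, -20, 51, -149), (261, 43, -29, 8), (267, 51, -23, 12), (273, -5, 70, -148), (279, 0, 76, -148)]
182 [(225, 22, -119, 77), (231, -37, 16, -130), (237, -31, 23, -129), (243, -27, 30, -131), (249, -26, 44, -143), (255, -23, 54, -148), 
[... 2443 characters left out ...]
-33, 86, -107), (279, 37, 3, 96)]
218 [(225, -49, -31, 14), (231, -44, -21, 11), (237, -37, -13, 14), (243, -39, 11, -18), (249, -32, 17, -14), (255, -25, 22, -9), (261, -17, 28, -5), (267, -10, 33, 1), (273, 25, -1, 94), (279, 32, 7, 98)]
221 [(225, -54, -25, 11), (231, -48, -17, 11), (237, -41, -9, 13), (243, -39, 7, -3), (249, -34, 17, -8), (255, -27, 22, -2), (261, -21, 32, -5), (267, -11, 33, 11), (273, 20, 3, 95), (279, 27, 12, 95)]
224 [(225, -58, -22, 12), (231, -51, -14, 13), (237, -45, -5, 13), (243, -39, 3, 12), (249, -35, 14, 6), (255, -28, 21, 9), (261, -24, 33, 0), (267, 8, 0, 92), (273, 15, 8, 93), (279, 23, 15, 97)]<stdin>:16: RuntimeWarning: invalid value encountered in cast
```

View pics/box.png

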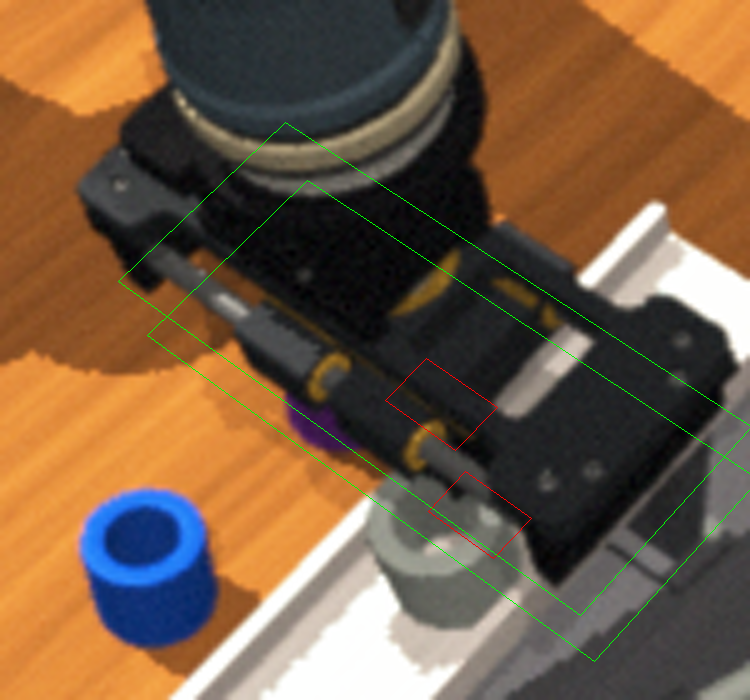

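The bushing is unmoved and contact force is about 0, so the fingers' front face sits further uphill than I assumed. I'll advance in small steps and watch the force and the bushing.

Call:
send_rows([
  [-0.1, 0, 0, 0, 0, 0, 1],
  [-0.1, 0, 0, 0, 0, 0, 1],
  [-0.1, 0, 0, 0, 0, 0, 1],
  [0, 0, 0, 0, 0, 0, 1],
])

```text
time_s: 6.3
position: [0.4885, -0.0514, 0.096]
tcp_rot: [[0.054, 0.998, 0.012], [0.977, -0.055, 0.207], [0.207, 0.001, -0.978]]
force: [0.2, -0.8, -0.1]
opening: 0.006
```

```bash
python3 m.py b
python3 - <<'E'
from plan import *
from rig import vision
c=vision.capture("scene")
cv2.imwrite("pics/z.png",cv2.resize(c["img"][160:240,205:285,::-1],None,fx=7,fy=7,interpolation=cv2.INTER_CUBIC))
E
```

```text
scene 175 x 0.10613235956058706 0.1321390386672307 y -0.025398394262254348 0.01897067602665766 med [ 0.11594652 -0.0077525   0.03888591]
6.4 [ 0.13857565 -0.00137826  0.01097702] [ 0.08428782 -0.59385611 -0.27268897]
```

View pics/z.png

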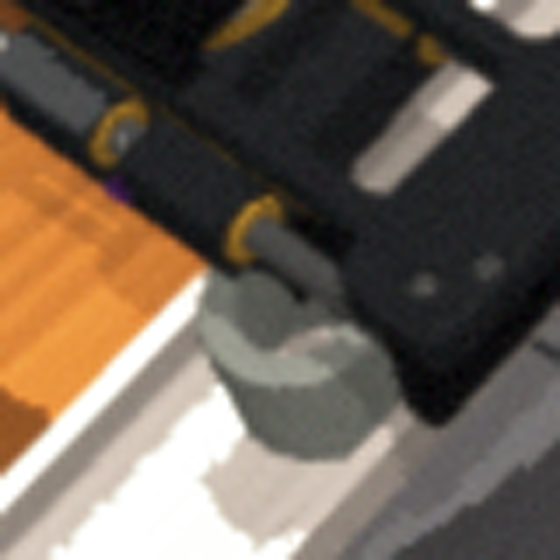

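Call:
send_rows([
  [0.4, 0, -0.2, 0, 0, 0, 1],
  [0.6, 0, -0.8, 0, 0, 0, 1],
  [1, 0, -1, 0, 0, 0, 1],
  [1, 0, -1, 0, 0, 0, 1],
  [0, 0, -1, 0, 0, 0, 1],
  [0, 0, -1, 0, 0, 0, 1],
  [0, 0, 0, 0, 0, 0, 1],
])

```text
time_s: 7.32
position: [0.4922, -0.0038, 0.2359]
tcp_rot: [[0.052, 0.998, 0.017], [0.977, -0.055, 0.205], [0.206, 0.005, -0.979]]
force: [-0.6, -0.4, -0.5]
opening: 0.007
```

Run:
```python
from plan import *
from rig import status,vision
c=vision.capture("scene");S=status.read_state();p,Rt=S["position"],S["tcp_rot"]
print(S["time_s"],toC(p),S["opening"])
P=cloud(c);T=(P-p)@Rt
pickle.dump((c,p,Rt),open("g.pkl","wb"))
l,t,r,b=130,10,350,250;k=2.5*1.2
out=cv2.resize(c["img"][t:b,l:r,::-1],None,fx=2.5,fy=2.5,interpolation=cv2.INTER_CUBIC);k=2.5
def pj(w):
    q=c["pose"][:3,:3].T@(w-c["pose"][:3,3]);return (int(((c["fx"]*q[0]/-q[2]+c["cx"])-l)*k),int(((c["fy"]*q[1]/q[2]+c["cy"])-t)*k))
cv2.circle(out,pj(p),3,(0,0,255),-1);cv2.circle(out,pj(p-Rt[:,2]*.03),3,(0,255,0),-1);cv2.circle(out,pj(p-Rt[:,2]*.06),3,(255,0,0),-1)
cv2.imwrite("pics/g.png",out)
m=(np.abs(T[...,0])<.06)&(np.abs(T[...,1])<.1)&(T[...,2]<.03)&(T[...,2]>-.2)
for z in range(-130,30,10):
    q=T[m&(np.abs(T[...,2]*1000-z)<5)]*1000
    if len(q):print(z,len(q),q.min(0).round(),q.max(0).round())
```

```text
7.375 [ 0.21421031 -0.00151076  0.13651115] 0.0025965894797945173
-130 1301 [ -39.  -94. -135.] [  37.   94. -125.]
-120 945 [ -39.  -86. -125.] [  36.   89. -115.]
-110 348 [ -39.  -84. -115.] [  35.   88. -105.]
-100 8 [ -13.   29. -104.] [  -4.   30. -103.]
-80 28 [-12.  10. -85.] [  8.  16. -75.]
-70 41 [-12.  -8. -75.] [  9.  14. -65.]
-60 73 [-12.  -8. -65.] [  4.  11. -55.]
-50 93 [-12.  -8. -55.] [  9.  11. -45.]
-40 72 [-12.  -9. -45.] [ 11.  11. -36.]
```

View pics/g.png

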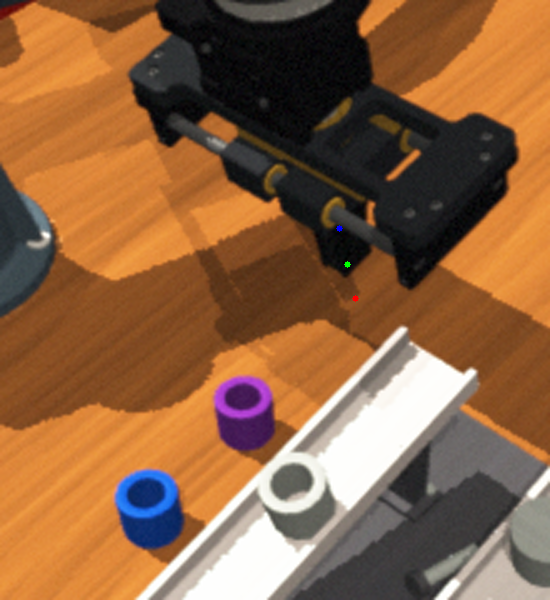

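The view shows why nothing moved: the real fingertips end about 37 mm short of the reported TCP. They stop at tool z ≈ -37 mm, and the body starts at -106 mm instead of -70 mm. The shut fingers passed above the bushing, which is untouched. I'll correct for this and descend again uphill of it.

Call:
send_rows([
  [-0.5, 0, 1, 0, 0, 0, 1],
  [-0.5, 0, 1, 0, 0, 0, 1],
  [0, 0, 1, 0, 0, 0, 1],
  [0, 0, 1, 0, 0, 0, 1],
  [0, 0, 1, 0, 0, 0, 1],
  [0, 0, 0.8, 0, 0, 0, 1],
  [0, 0, 0.4, 0, 0, 0, 1],
  [0, 0, 0, 0, 0, 0, 1],
])

```text
time_s: 8.38
position: [0.4906, 0.0045, 0.0762]
tcp_rot: [[0.054, 0.999, 0.009], [0.977, -0.055, 0.208], [0.208, -0.002, -0.978]]
force: [0.9, 0.3, 0.4]
opening: 0.006
```

```bash
python3 m.py c;  python3 - <<'E'
from plan import *
from rig import vision,status
c=vision.capture("scene");S=status.read_state();p,Rt=S["position"],S["tcp_rot"]
T=(cloud(c)-p)@Rt
m=(np.abs(T[...,0])<.06)&(np.abs(T[...,1])<.1)
print(R.from_matrix(Rt.T@RT).as_rotvec(degrees=True))
cv2.imwrite("pics/z2.png",cv2.resize(c["img"][130:250,185:305,::-1],None,fx=5,fy=5,interpolation=cv2.INTER_CUBIC))
E
```

```text
scene 342 x 0.1064953729987019 0.15178633816703263 y -0.025757540729265248 0.020191382197688325 med [ 0.1285341  -0.00406028  0.03912874]
8.475 [ 0.18863489 -0.00167596 -0.0188437 ] [ 0.18262947 -0.30610291 -0.67035646]
[ 0.11392499  0.05303476 -0.0334917 ]
```

View pics/z2.png

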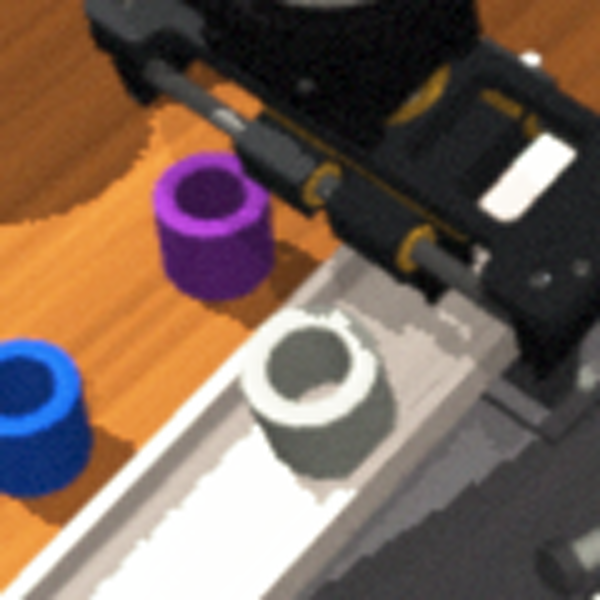

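The tips are now in the lane about 18 mm above the floor, uphill of the bushing (crop 315,400), and free of contact. Next I lower 7 mm and start the push.

Call:
send_rows([
  [0, 0, 0.28, 0, 0, 0, 1],
  [-0.3, 0, 0, 0, 0, 0, 1],
  [-0.3, 0, 0, 0, 0, 0, 1],
  [-0.2, 0, 0, 0, 0, 0, 1],
  [-0.2, 0, 0, 0, 0, 0, 1],
  [-0.2, 0, 0, 0, 0, 0, 1],
  [-0.2, 0, 0, 0, 0, 0, 1],
])

```text
time_s: 9.4
position: [0.4896, -0.0288, 0.0631]
tcp_rot: [[0.054, 0.998, 0.012], [0.977, -0.055, 0.208], [0.208, 0.0, -0.978]]
force: [-0.3, 2.5, 1.6]
opening: 0.005
```

```bash
python3 m.py d
```

```text
scene 255 x 0.09736425527179474 0.1363487169020458 y -0.026459243321493766 0.020037489172497785 med [ 0.11247775 -0.00739372  0.03911072]
9.5 [ 0.15302438 -0.00149909 -0.02600392] [-0.22331142 -0.20968278 -0.11487703]
```

View pics/dscene.png

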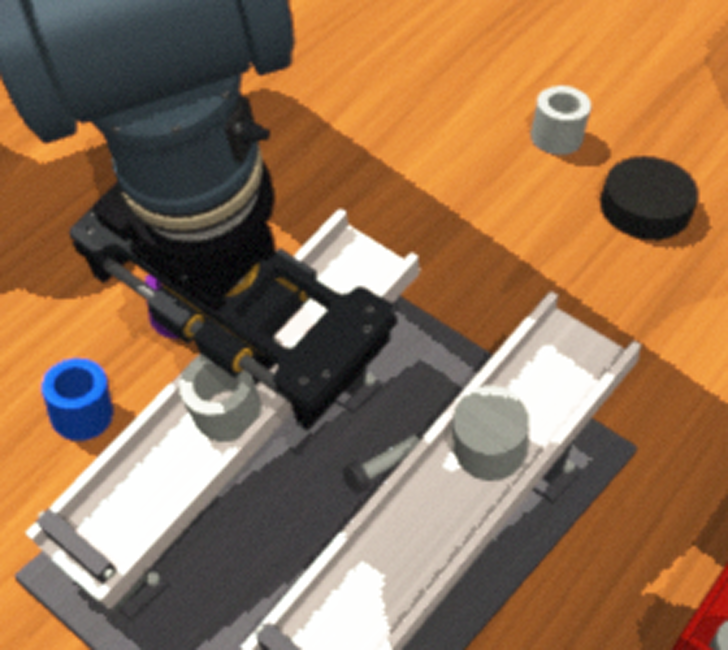

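The bushing moved 9.5 mm downhill with the finger and is still upright, at crop (220,400). Push force is about 2.5 N. Continuing.

Call:
send_rows([
  [-0.2, 0, 0, 0, 0, 0, 1],
  [-0.3, 0, 0, 0, 0, 0, 1],
  [-0.3, 0, 0, 0, 0, 0, 1],
  [-0.3, 0, 0, 0, 0, 0, 1],
  [-0.3, 0, 0, 0, 0, 0, 1],
  [-0.3, 0, 0, 0, 0, 0, 1],
  [-0.3, 0, 0, 0, 0, 0, 1],
  [-0.3, 0, 0, 0, 0, 0, 1],
  [-0.3, 0, 0, 0, 0, 0, 1],
  [-0.3, 0, 0, 0, 0, 0, 1],
  [-0.2, 0, 0, 0, 0, 0, 1],
  [0, 0, 0, 0, 0, 0, 1],
])

```text
time_s: 11.0
position: [0.4858, -0.1053, 0.0468]
tcp_rot: [[0.054, 0.998, 0.012], [0.977, -0.055, 0.206], [0.207, 0.001, -0.978]]
force: [0.0, -0.2, 0.4]
opening: 0.005
```

```bash
python3 m.py e
```

```text
scene 248 x 0.018339844599653456 0.05123626831235682 y -0.026046275425463193 0.019868662574162994 med [ 0.03111863 -0.00797025  0.03898727]
11.1 [ 0.0757788  -0.00153237 -0.02595311] [ 0.23271865 -0.09576629 -0.13855749]
```

View pics/escene.png

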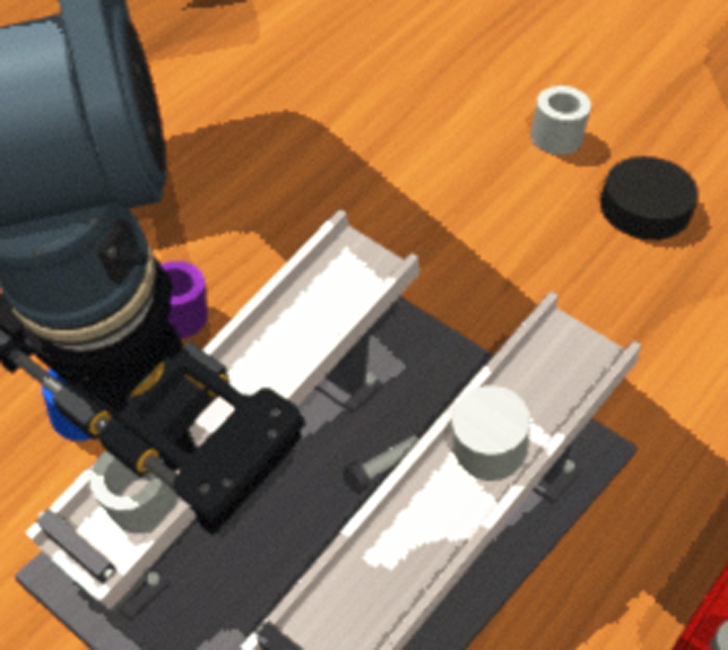

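The bushing is upright at crop (130,490) and about 18 mm from the stop. I'll go slower to contact.

Call:
send_rows([
  [-0.15, 0, 0, 0, 0, 0, 1],
  [-0.15, 0, 0, 0, 0, 0, 1],
  [-0.1, 0, 0, 0, 0, 0, 1],
  [-0.1, 0, 0, 0, 0, 0, 1],
  [-0.1, 0, 0, 0, 0, 0, 1],
  [-0.1, 0, 0, 0, 0, 0, 1],
])

```text
time_s: 11.85
position: [0.4846, -0.1217, 0.0433]
tcp_rot: [[0.054, 0.998, 0.012], [0.977, -0.055, 0.207], [0.207, 0.001, -0.978]]
force: [0.2, 1.8, 2.0]
opening: -0.002
```

Call:
send_rows([
  [-0.05, 0, 0, 0, 0, 0, 1],
])

```text
time_s: 11.98
position: [0.4846, -0.123, 0.043]
tcp_rot: [[0.054, 0.998, 0.012], [0.977, -0.055, 0.207], [0.207, 0.001, -0.978]]
force: [0.3, 1.3, 1.5]
opening: 0.003
```

Call:
send_rows([
  [-0.05, 0, 0, 0, 0, 0, 1],
])

```text
time_s: 12.1
position: [0.4845, -0.1241, 0.0428]
tcp_rot: [[0.054, 0.998, 0.012], [0.977, -0.055, 0.207], [0.207, 0.001, -0.978]]
force: [-0.2, 1.3, 1.6]
opening: 0.007
```

```bash
python3 m.py f
```

```text
scene 192 x 0.005064765439863815 0.06631494361095432 y -0.02600044239140108 0.01932353467048465 med [ 0.01436147 -0.01274372  0.03932916]
12.2 [ 0.05589115 -0.00141235 -0.02596721] [0.67856725 0.05936973 1.0847636 ]
```

Call:
send_rows([
  [-0.05, 0, 0, 0, 0, 0, 1],
])

```text
time_s: 12.32
position: [0.4844, -0.1252, 0.0425]
tcp_rot: [[0.053, 0.998, 0.012], [0.977, -0.055, 0.207], [0.207, 0.001, -0.978]]
force: [-0.2, 2.0, 2.0]
opening: 0.006
```

Call:
send_rows([
  [-0.05, 0, 0, 0, 0, 0, 1],
])

```text
time_s: 12.45
position: [0.4844, -0.1259, 0.0424]
tcp_rot: [[0.054, 0.998, 0.012], [0.977, -0.055, 0.208], [0.209, 0.0, -0.978]]
force: [1.7, 4.7, 3.5]
opening: 0.005
```

Call:
send_rows([
  [-0.05, 0, 0, 0, 0, 0, 1],
])

```text
time_s: 12.58
position: [0.4843, -0.1259, 0.0424]
tcp_rot: [[0.055, 0.998, 0.012], [0.976, -0.056, 0.211], [0.211, 0.0, -0.977]]
force: [2.3, 8.8, 5.8]
opening: 0.008
```

The force rose to 9 N and the tool stopped, so the bushing is on the stop. Back off uphill, then lift clear.

Call:
send_rows([
  [0.1, 0, 0, 0, 0, 0, 1],
  [0.2, 0, 0, 0, 0, 0, 1],
  [0.6, 0, 0, 0, 0, 0, 1],
  [0.6, 0, -0.2, 0, 0, 0, 1],
  [0, 0, -1, 0, 0, 0, 1],
  [0, 0, -1, 0, 0, 0, 1],
  [0, 0, -1, 0, 0, 0, 1],
  [1, 0, -1, 0, 0, 0, 1],
  [1, 0, -1, 0, 0, 0, 1],
  [1, 0, -1, 0, 0, 0, 1],
  [1, 0, 0, 0, 0, 0, 1],
  [1, 0, 0, 0, 0, 0, 1],
])

```text
time_s: 14.08
position: [0.4908, 0.0005, 0.2284]
tcp_rot: [[0.053, 0.999, 0.013], [0.977, -0.054, 0.207], [0.207, 0.002, -0.978]]
force: [0.4, 0.2, 0.2]
opening: 0.004
```

Call:
send_rows([
  [1, 0, 0, 0, 0, 0, 1],
  [1, 0, 0, 0, 0, 0, 1],
  [1, 0, 0, 0, 0, 0, 1],
  [1, 0, 0, 0, 0, 0, 1],
  [1, 0, 0, 0, 0, 0, 1],
  [1, 0, 0, 0, 0, 0, 1],
  [0, 0, 0, 0, 0, 0, 1],
])

```text
time_s: 14.95
position: [0.4984, 0.1474, 0.2591]
tcp_rot: [[0.05, 0.999, 0.012], [0.977, -0.051, 0.207], [0.207, 0.002, -0.978]]
force: [-0.1, 0.0, 0.2]
opening: 0.007
```

```bash
sed -i 's/Q\[:,0\]>.005/Q[:,0]>-.003/' m.py; python3 m.py h
```

```text
scene 374 x -0.002192888534370152 0.043110692019681 y -0.02525748706710931 0.020089249184871545 med [ 0.01966837 -0.00350859  0.03910062]
top 356 x -0.0023078404589900333 0.042824284764563285 y -0.024296079603896147 0.020137692604684714 med [ 0.02115959 -0.00167706  0.03954567]
15.05 [ 0.36519415 -0.00078755  0.1288755 ] [-0.49246907  0.67374281 -0.79131514]
```

View pics/hscene.png

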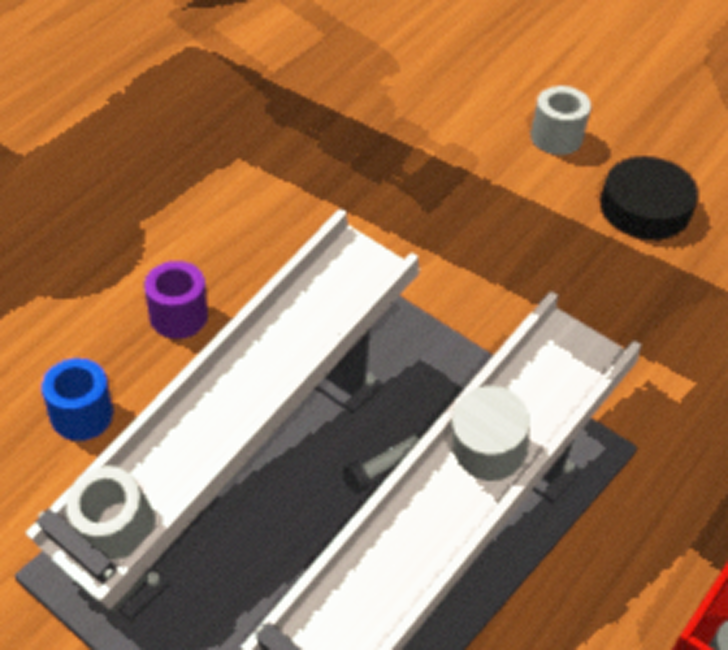

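View pics/htop.png

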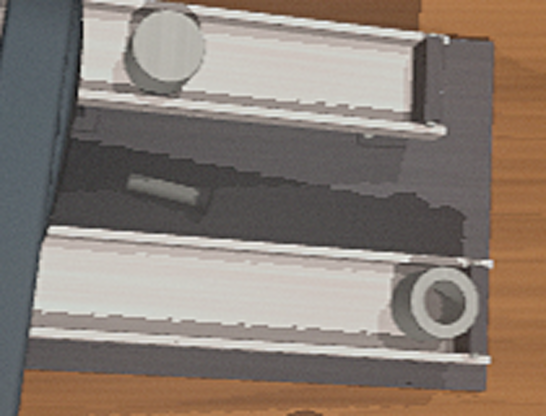

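The bushing stands against the stop in both views, at scene crop (105,505) and top crop (445,303). The slug is unmoved at top px (254,127), and the arm is clear.

```bash
python3 -c "
from rig import bot,status
print(status.read_state()['time_s'],bot.hand_in())"
```

```text
the job is handed in; nothing more can be done
15.05 None
```

The bushing is down against the stop in its chute, upright and released. I handed the job in at 15.05 s, with the arm raised clear of everything. I pushed it with the shut fingers, tool square to the chute floor, and it stayed on the floor throughout.

- **Contact:** the force rose to about 11 N and the tool stopped moving, so the bushing had reached the stop. I then backed off uphill and lifted away.
- **Position:** both cameras put the bushing's centre at about x = 20–21 mm, where 23 mm is nominal. The gap is about the size of the uncertainty in my estimate of the stop's position. The top face is 39–40 mm above the floor, the same as at the start, so it is upright.
- **Slug:** the camera shows it where it was at the start.
- **What disagreed:** on the first push the bushing did not move. The pictures showed the real fingertips ending about 37 mm short of the reported tool point, so the fingers had passed above the bushing. I corrected for this and pushed again.

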